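# Index the decorating turntable to the red line

## Task

A small bowl and a cup are riding on the potter's decorating turntable. Push the orange paddle round with the fingertips to turn the wheel until the black index mark on its rim lines up with the long red line on the white scale collar, then take the hand away. Only push the paddle, do not pinch it, and do not touch, lift or upset the bowl and the cup on the wheel or disturb the other things on the table.

Things in the scene. Friction and masses are not known exactly. Their poses are not given: they have to be found in the camera images.
- wheel: round aluminium wheel, 236 mm diameter, 10 mm thick, its top 46 mm above the table; turns either way about its vertical axis, more than a full turn. Origin on the axis at its underside; +x points along the paddle, +y along the index mark, z up. Mild friction (about 1 N at the paddle): it does not coast and stays where it is left. The fixed base with the white collar around it: 310 mm diameter, 41 mm high
- hub (a point): centre of the wheel's top face, on the axis, 46 mm above the table
- paddle (a point): centre of the top edge of the upright orange paddle, 76 mm above the table. The paddle is a plate fixed to the wheel and standing radially on it: 12 mm thick, 45 mm long from 60 to 105 mm from the axis, 30 mm high above the wheel's top. Pushed on either flat face it turns the wheel.
- paddle_left: half of the paddle with the face looking to the wheel's +y (the face towards the index mark; pushing it turns the wheel clockwise from above). Origin on the wheel's axis at its top face, 46 mm above the table, axes as the wheel's; the half spans x 60 to 105 mm, y 0 to 6 mm, z 0 to 30 mm
- paddle_right: the other half of the paddle, with the face looking to the wheel's -y (pushing it turns the wheel anticlockwise from above). Origin and axes as paddle_left; spans y -6 to 0 mm
- index_mark (a point): outer end of the index mark, a black radial line 5 mm wide and 38 mm long on the wheel's top, at the rim, 118 mm from the axis and a quarter turn anticlockwise (from above) from the paddle
- target_line (a point): inner end of the red target line, a red radial line 5 mm wide and 33 mm long on the fixed white collar around the wheel, 118 mm from the wheel's axis, 42 mm above the table. The thin black ticks stand every 10 degrees; the two blue lines are other marks and not the target
- bowl: loose buff clay bowl, 80 mm diameter at the rim, 45 mm high, standing at the middle of the wheel and turning with it. Origin at the centre of its underside
- cup: loose small reddish cup, 36 mm diameter, 36 mm high, standing on the wheel about 68 mm from the axis, roughly opposite the paddle (at least 110 degrees from it) and turning with it. Origin at the centre of its underside
- mug: loose reddish mug with a handle, 78 mm diameter, 85 mm high, on the table left of the turntable; origin at the centre of its underside
- jar: loose amber jar with a white cap, 64 mm diameter, 75 mm high, right of the turntable; origin at the centre of its underside
- tumbler: loose white tumbler, 68 mm diameter, 100 mm high, left of the turntable; origin at the centre of its underside
- brush: loose brush lying on the table right of the turntable; origin under its middle
- stamp: loose small wooden stamp, 38 mm diameter, 52 mm high, on the table to the right and nearer the robot; origin at the centre of its underside
There are look-alikes about, which are no part of the job. Leave any pink or yellow look-alike of the bowl alone.

How it is judged:
By the outcome, as a careful person would: the job done as asked, in the order asked, and still so for the second after the job is handed in, with the robot touching nothing.
It also fails if it takes over 48 s, if anything falls off the work surface, if the arm or the gripper's body presses on something with over 40 N, if the wrist force passes 120 N, or if a joint passes its speed limit or range.

## Robot

A 6-joint arm with a two-finger parallel gripper is mounted at the origin on the work surface. World frame = base frame: x ahead of the robot, y to its left, z up, the work surface at z = 0. Lengths are in m, angles in rad, forces in N, time in s.
With the tool pointing down it reaches from about 0.35 to 0.775 m from the base axis. Payload 5.5 kg.
Tool frame: the origin (TCP) lies on the centre line of the jaws, within the pads' length; the fingertips stand 11 mm ahead of it and the grasp point (between the pads) lies 8 mm behind it; z points along the fingers, y is the line along which they close (so a half turn about z gives the same grasp; the last joint's range is limited). The gripper opens to 85 mm and grips with 20 to 120 N. Pads are 22 mm wide; open, the fingers measure 114 mm over their backs; the gripper's body (76 mm by 85 mm) begins 54 mm behind the grasp point. The pads swing forward as they close: fully open they stand 13 mm farther back than shut.
Start: joints at [-1.427, 0.313, 0.046, 1.304, 0, 1.431], TCP at [0.161, -0.552, 0.242] pointing down, gripper open.
Joint ranges: [-2.76, 2.76], [-0.86, 1.69], [-1.03, 1.26], [-2.2, 2.34], [-1.47, 1.5], [-3.14, 3.14]. Speed limits (rad/s): [2.57, 2.57, 3.14, 3.14, 3.14, 3.14].

## Interface

Orientations are given as a unit quaternion [w, x, y, z].
In Python, from workcell import get_state, eyes, env gives the robot as it stands.
- The arm moves only by the shell command python3 -m inch 'ROWS' [OPENING] [FORCE]. ROWS is JSON, one flat list of numbers, 4 for each row, row after row: the shift along the tool's x, y, z in cm, then the turn about the tool's z in rad. A call has exactly 5 rows; each row shifts and turns the commanded pose from where the row before left it, along the tool's axes as they then stand; what a row does not reach is not made up. A row lasts 1/12 s, in which the tool goes at most 41.7 mm and 7.16 degrees, less where a joint would pass 70% of its speed; a pose out of reach is approached as far as the arm can. A call is refused whole if a number of a shift passes 4.17 or a number of a turn 0.125, either way. A call with a gripper value outside its range is refused whole. OPENING is the opening, from -1 (shut) to 1 (fully open), set as the call begins (- or left out, the last holds). The fingers move at their own pace and stop on an object; FORCE is the grip in N (left out, the last holds). Time passes only in rows, so rows that do not move let the fingers close, or fill a call up. It gives the time, the measured TCP pose, the force, the opening and the grip force at its end, in the units of the state.
- get_state(): the state, without advancing time (a new reading comes with each control period).
- eyes.read_camera(name): name is "side" or "top"; returns the picture (384x512x3 uint8, red, green, blue); there is no depth.
- eyes.camera_info(name): a dict with "fovy" (degrees; the focal length in pixels is half the picture's height over the tangent of half this angle, whatever the lens; pixels are square), "cx", "cy" (the principal point, pixels), "D" ([k1, k2, p1, p2, k3] as OpenCV has them; the pictures are not rectified), "xyz" and "orientation" of the camera in the world. Camera axes: x right, y down, z forward; pixel columns grow to the right and rows downward; lengths in m; the calibration is good to about 2 mm. A picture is of the moment at which its call begins. camera_info takes no time and is no camera call.
- env.hand_in(): hands the job in; it is judged then, once.
The state is a dict: "clock": time; "joint_pos": joint angles; "qvel": joint speeds; "tau": joint torques, N m; "tcp_pos": TCP position; "orientation": TCP orientation; "wrist_force": force on the tool from outside, world axes, zero at the start; "ft_torque": the same for the moment, N m; "finger_gap": finger opening in m; "grip_force": force on a finger pad.
Only numpy, scipy, OpenCV 4.12 (cv2) and the standard library are available. Lean on these libraries where they do the work, as an engineer would, in place of code of your own. Each camera call takes 0.05 s, during which the arm holds its last target. There are 200 camera calls.

## Working session

There is one attempt and no reset: what is moved stays moved. The work goes in short steps, Python scripts to look and compute and a shell command to move; the robot and the scene stay as the last step left them, time stands still between calls to the robot, and variables do not carry over. Pictures are saved under pics/ and viewed, at most 10 in all, crops included, and the job is handed in when it is done.

```bash
mkdir -p pics; python3 - <<'E'
from workcell import get_state, eyes, env
import cv2
s=get_state();print(s)
for n in("top","side"):
    print(n,eyes.camera_info(n))
    im=eyes.read_camera(n);cv2.imwrite(f"pics/{n}0.png",im[:,:,::-1])
E
```

```text
{'clock': 0.0, 'joint_pos': array([-1.42660968e+00,  3.14008938e-01,  4.50173130e-02,  1.30359487e+00,
        1.99330639e-05,  1.43121519e+00]), 'qvel': array([-0.00025406,  0.00126043, -0.00108976, -0.00255855,  0.00035028,
        0.00058618]), 'tau': array([ 1.27351537e-03, -4.80624461e+01,  2.98535103e+01,  1.92928535e-02,
       -2.53047010e-04,  3.20373168e-06]), 'tcp_pos': array([ 0.16092407, -0.55153289,  0.24141966]), 'orientation': array([-8.95105070e-04,  9.89950960e-01,  1.41408257e-01,  7.90534277e-06]), 'wrist_force': array([ 0.08881335, -0.0402668 , -1.16660439]), 'ft_torque': array([-0.04568597, -0.02542206, -0.03562133]), 'grip_force': 0.0, 'finger_gap': 0.08519982323433882}
top {'fovy': 43.00455039349582, 'cx': 259.4513353237367, 'cy': 190.16513140088333, 'D': array([0.0086738, 0.       , 0.       , 0.       , 0.       ]), 'xyz': array([ 0.19774172, -0.01981696,  1.4475572 ]), 'orientation': array([ 0.07910944, -0.69536301,  0.71004149, -0.07780141])}
side {'fovy': 54.06104249786356, 'cx': 254.017427208927, 'cy': 190.16030264719518, 'D': array([0.00175126, 0.        , 0.        , 0.        , 0.        ]), 'xyz': array([ 0.32675167, -1.00903433,  0.64879238]), 'orientation': array([-0.50030507,  0.86283769, -0.06003433,  0.0400229 ])}
```

View pics/top0.png

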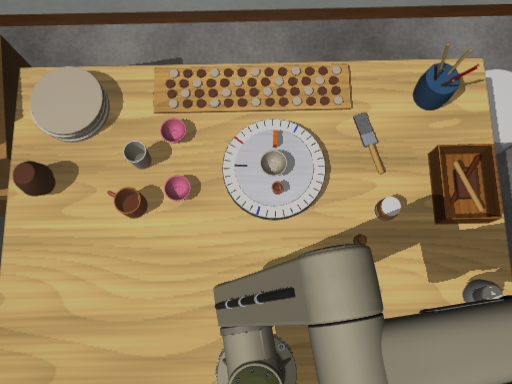

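View pics/side0.png

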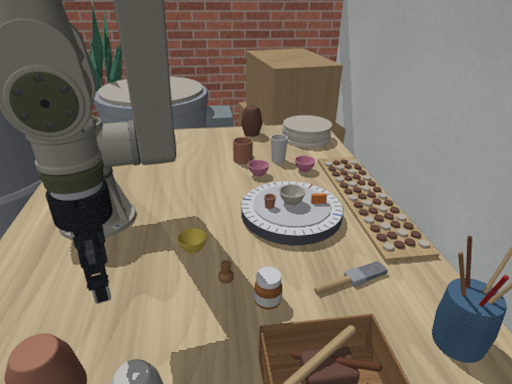

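```bash
cat > h.py <<'E'
import numpy as np, cv2
from scipy.spatial.transform import Rotation as R
from workcell import get_state, eyes, env
def cam(n):
    c=eyes.camera_info(n);f=192/np.tan(np.radians(c['fovy']/2))
    K=np.array([[f,0,c['cx']],[0,f,c['cy']],[0,0,1]]);q=c['orientation']
    return K,c['D'],R.from_quat([q[1],q[2],q[3],q[0]]).as_matrix(),c['xyz']
def back(n,px,z):
    K,D,r,t=cam(n);px=np.array(px,float).reshape(-1,1,2)
    u=cv2.undistortPoints(px,K,D).reshape(-1,2)
    d=np.c_[u,np.ones(len(u))]@r.T
    return t+d*((z-t[2])/d[:,2])[:,None]
def proj(n,P):
    K,D,r,t=cam(n)
    return cv2.projectPoints(np.array(P,float).reshape(-1,3),cv2.Rodrigues(r.T)[0],-r.T@t,K,D)[0].reshape(-1,2)
def rectify(im,c,z,half=.17,N=680,n='top'):
    # world-aligned ortho view: up=+x, left=+y
    g=np.linspace(half,-half,N);X,Y=np.meshgrid(g,g,indexing='ij')
    p=proj(n,np.c_[X.ravel()+c[0],Y.ravel()+c[1],np.full(X.size,z)]).astype(np.float32)
    return cv2.remap(im,p[:,0].reshape(N,N),p[:,1].reshape(N,N),cv2.INTER_CUBIC)
E
python3 - <<'E'
from h import *
im=cv2.imread('pics/top0.png')
print(back('top',[[274,168]],.042))
crop=im[105:230,210:340]
big=cv2.resize(crop,None,fx=4.6,fy=4.6,interpolation=cv2.INTER_CUBIC)
cv2.imwrite('pics/crop0.png',big)
# collar/base outer rim: white pixels ellipse
hsv=cv2.cvtColor(im,cv2.COLOR_BGR2HSV)
m=((hsv[...,1]<60)&(hsv[...,2]>110)).astype(np.uint8)
mm=np.zeros_like(m);mm[110:225,215:335]=m[110:225,215:335]
cs=cv2.findContours(mm,0,2)[0];c=max(cs,key=cv2.contourArea)
h=cv2.convexHull(c);e=cv2.fitEllipse(h);print(e, back('top',[e[0]],.041))
P=back('top',h.reshape(-1,2),.041);
from scipy.optimize import least_squares
s=least_squares(lambda q:np.hypot(P[:,0]-q[0],P[:,1]-q[1])-q[2],[.5,0,.155],loss='soft_l1',f_scale=.002);print(s.x,s.cost)
H=s.x[:2]
def comp(name,mask,z):
    n,l,st,ce=cv2.connectedComponentsWithStats(mask.astype(np.uint8))
    for i in range(1,n):
        if st[i,4]>4:
            w=back('top',[ce[i]],z)[0];d=w[:2]-H
            print(name,ce[i].round(1),st[i,4],w.round(4),'r',np.hypot(*d).round(4),'ang',np.degrees(np.arctan2(d[1],d[0])).round(2))
roi=np.zeros(m.shape,bool);roi[115:222,218:332]=1
hh,ss,vv=cv2.split(hsv)
comp('red',roi&((hh<7)|(hh>172))&(ss>110),.042)
comp('blue',roi&(hh>100)&(hh<130)&(ss>110),.042)
comp('orange',roi&(hh>=5)&(hh<20)&(ss>150)&(vv>120),.076)
comp('dark',roi&(vv<90),.046)
E
```

```text
[[ 0.58248906 -0.06532153  0.042     ]]
((273.4083251953125, 168.1039276123047), (98.92591857910156, 102.45514678955078), 91.75995635986328) [[ 0.58247929 -0.06357732  0.041     ]]
[ 0.58601203 -0.06359358  0.15317494] 2.643389945420347e-06
red [238.1 139.6] 16 [0.674  0.0409 0.042 ] r 0.1366 ang 49.89
blue [295.5 128. ] 10 [ 0.7071 -0.1341  0.042 ] r 0.1401 ang -30.22
blue [257.6 210.1] 14 [ 0.4557 -0.014   0.042 ] r 0.1395 ang 159.15
orange [274.8 137.2] 58 [ 0.6675 -0.069   0.076 ] r 0.0817 ang -3.8
dark [265.6 166.2] 90 [ 0.5875 -0.0403  0.046 ] r 0.0234 ang 86.28
dark [240.5 165. ] 12 [0.5928 0.0345 0.046 ] r 0.0983 ang 86.03
dark [325. 168.] 7 [ 0.5781 -0.2169  0.046 ] r 0.1536 ang -92.95
dark [274.5 185.1] 15 [ 0.5289 -0.0654  0.046 ] r 0.0571 ang -178.24
dark [277.7 212.3] 110 [ 0.4472 -0.0725  0.046 ] r 0.1391 ang -176.34
```

View pics/crop0.png

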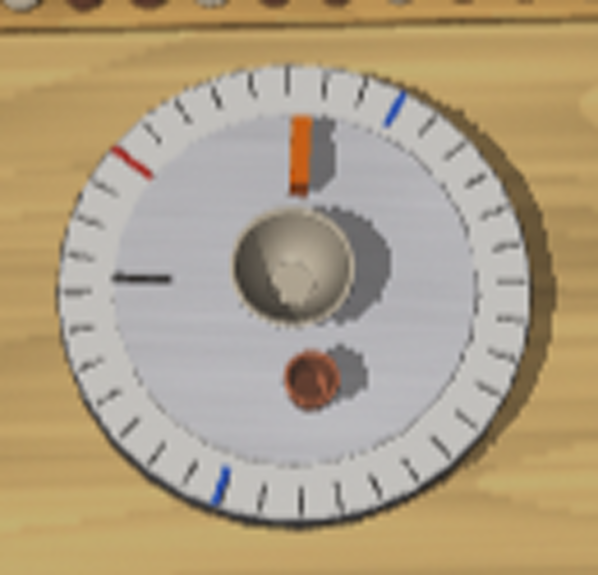

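The crop shows the black index at crop (142,278), which is top-image (240,165), the red line at (238,140) and the orange paddle at (275,138). The two blue lines, at (295,128) and (258,210), are not the target. The wheel has to turn about 36° clockwise, so I push paddle_left towards -y. First I shut and turn the hand, then carry it over.

```bash
python3 -m inch '[0,0,0,-0.122,0,0,0,-0.122,0,0,0,-0.122,0,0,0,-0.122,0,0,0,-0.122]' -1 20; python3 -m inch '[0,0,0,-0.122,0,0,0,-0.122,0,0,0,-0.122,0,0,0,-0.122,0,0,0,-0.122]'
python3 -m inch '[2.8,2.35,0,0,2.8,2.35,0,0,2.8,2.35,0,0,2.8,2.35,0,0,2.8,2.35,0,0]'
python3 -m inch '[2.8,2.35,0,0,2.8,2.35,0,0,2.8,2.35,0,0,2.8,2.35,0,0,2.8,2.35,0,0]'
```

```text
clock: 0.52
tcp_pos: [0.1609, -0.5517, 0.2418]
orientation: [-0.001, 0.9, 0.435, 0.0]
wrist_force: [-0.7, 0.2, 0.6]
finger_gap: 0.0253
grip_force: 0.0
clock: 0.93
tcp_pos: [0.1609, -0.5517, 0.2418]
orientation: [-0.0, 0.728, 0.685, 0.0]
wrist_force: [-0.6, -0.3, -0.5]
finger_gap: -0.0002
grip_force: 0.0
clock: 1.35
tcp_pos: [0.2883, -0.4187, 0.2419]
orientation: [-0.0, 0.731, 0.683, 0.0]
wrist_force: [0.5, -1.0, 0.4]
finger_gap: -0.0002
grip_force: 0.0
clock: 1.77
tcp_pos: [0.415, -0.2867, 0.242]
orientation: [-0.0, 0.73, 0.683, -0.0]
wrist_force: [0.4, -0.8, -0.3]
finger_gap: -0.0
grip_force: 0.0
```

```bash
python3 -m inch '[2.8,2.35,0,0,2.8,2.35,0,0,2.8,2.35,0,0,2.8,2.35,0,0,2.8,2.35,0,0]'
python3 -m inch '[2.8,2.35,0,0,2.8,2.35,0,0,2.8,2.35,0,0,2.8,2.35,0,0,2.8,2.35,0,0]'
python3 -m inch '[0,0,0,0,0,0,0,0,0,0,0,0,0,0,0,0,0,0,0,0]'
python3 - <<'E'
from h import *
s=get_state();t=s['tcp_pos'];q=s['orientation']
T=R.from_quat([q[1],q[2],q[3],q[0]]).as_matrix()
print(t,s['joint_pos'],np.degrees(np.arctan2(T[1,0],T[0,0])))
print('cm to start',100*T.T@(np.array([.670,-.015,.11])-t))
E
```

```text
clock: 2.18
tcp_pos: [0.5416, -0.1549, 0.2419]
orientation: [-0.0, 0.73, 0.683, -0.0]
wrist_force: [0.9, -0.9, -1.1]
finger_gap: 0.0
grip_force: 0.0
clock: 2.6
tcp_pos: [0.6682, -0.0231, 0.2417]
orientation: [-0.0, 0.73, 0.683, -0.0]
wrist_force: [0.3, -0.3, 0.5]
finger_gap: -0.0001
grip_force: 0.0
clock: 3.02
tcp_pos: [0.6667, -0.026, 0.2426]
orientation: [0.0, 0.731, 0.682, -0.0]
wrist_force: [-0.4, 0.8, -0.2]
finger_gap: -0.0001
grip_force: 0.0
[ 0.66668809 -0.02595938  0.24260287] [-1.59000446e-01  5.01902978e-01  3.29558673e-01  1.39851560e+00
 -2.56946561e-04  1.48050864e+00] 86.0630497437611
cm to start [ 1.11940811  0.25631019 13.25998569]
```

Descend to z 0.11, then look from the side to check fingertip height.

```bash
python3 -m inch '[0.28,0.06,3.2,0,0.28,0.06,3.2,0,0.28,0.06,3.2,0,0.28,0.08,3.2,0,0,0,0.4,0]'
python3 -m inch '[0,0,1,0,0,0,1,0,0,0,1,0,0,0,0,0,0,0,0,0]'
python3 - <<'E'
from h import *
ims=[eyes.read_camera(n)[:,:,::-1] for n in('side','top')]
a=cv2.resize(ims[0][110:250,230:380],None,fx=2.6,fy=2.6,interpolation=cv2.INTER_CUBIC)
b=cv2.resize(ims[1][105:245,205:355],None,fx=2.6,fy=2.6,interpolation=cv2.INTER_CUBIC)
cv2.imwrite('pics/p1.png',np.hstack([a,b]))
cv2.imwrite('pics/top1.png',ims[1])
t=get_state()['tcp_pos']
for d in(11,24): print(d,proj('side',[t-[0,0,d/1000]]),(proj('side',[t-[0,0,d/1000]])-[230,110])*2.6)
E
```

```text
clock: 3.43
tcp_pos: [0.6665, -0.0141, 0.1044]
orientation: [-0.004, 0.731, 0.683, -0.003]
wrist_force: [-1.4, 0.7, -1.9]
finger_gap: -0.0003
grip_force: 0.0
clock: 3.85
tcp_pos: [0.671, -0.014, 0.0808]
orientation: [0.0, 0.73, 0.683, 0.0]
wrist_force: [-1.2, -0.6, 0.3]
finger_gap: 0.0
grip_force: 0.0
11 [[315.27693404 187.13389046]] [[221.72002852 200.5481152 ]]
24 [[314.90855251 190.7127992 ]] [[220.76223654 209.85327791]]
```

View pics/p1.png

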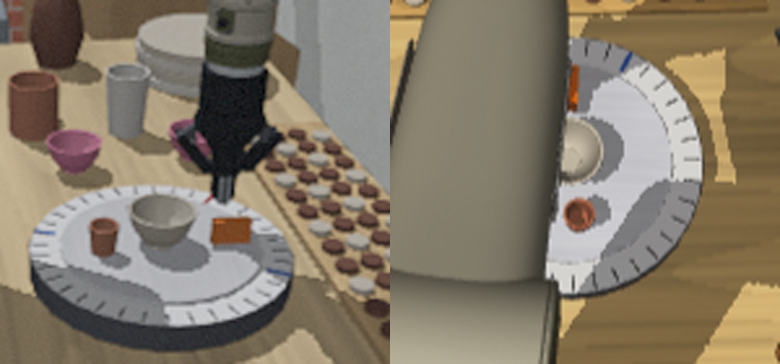

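The side crop shows the shut fingertips ending at crop (222,200), so they reach 11 mm past the TCP. The paddle is clear, at (231,231). I'll refine the angles from the first picture and work out the pushing path.

```bash
cat >> h.py <<'E'
def ring(im,H,r,z,th):
    P=np.c_[H[0]+r*np.cos(th),H[1]+r*np.sin(th),np.full(th.size,z)]
    p=proj('top',P).astype(np.float32)
    return cv2.remap(im,p[:,:1],p[:,1:],cv2.INTER_CUBIC).reshape(-1,3).astype(float)
def peak(im,H,rs,z,lo,hi,red=False):
    th=np.radians(np.arange(lo,hi,.1));w=0
    for r in rs:
        c=ring(im,H,r,z,th); v=(c[:,2]-c[:,:2].mean(1)) if red else -c.mean(1)
        w=w+v
    w=w-np.median(w);k=np.argmax(w);m=(np.abs(np.arange(w.size)-k)<45);ww=np.clip(w-.25*w[k],0,None)*m
    return np.degrees((ww*th).sum()/ww.sum())
def hub(im):
    # centre from outer edge of white collar (bright/dark), via radial gradient at z=.041
    from scipy.optimize import least_squares
    H=np.array([.585,-.0636]);th=np.radians(np.arange(0,360,2.))
    rr=np.arange(.105,.130,.0005)
    return H
def report(im,H,ri=(0,180),rr=(35,65)):
    for nm,rs,z,l,red in(('index in',np.arange(.084,.098,.002),.046,ri,0),('index out',np.arange(.1,.115,.002),.046,ri,0),('red in',np.arange(.121,.133,.002),.042,rr,1),('red out',np.arange(.135,.148,.002),.042,rr,1)):
        print(nm,round(peak(im,H,rs,z,*l,red),2))
E
python3 - <<'E'
from h import *
from scipy.optimize import minimize
im=cv2.imread('pics/top0.png')
for H in((.5855,-.0636),(.583,-.0636),(.588,-.0636),(.5855,-.061)):
    print(H);report(im,H,(70,100))
# hub from ticks: all ticks every 10 deg at two radii
def tick(H,show=False):
    e=[]
    for a in range(0,360,10):
        if a in(50,160,330,0):continue
        e.append([peak(im,H,np.arange(.122,.13,.002),.042,a-5,a+5)-a,])
    return np.array(e).ravel()
from scipy.optimize import least_squares
f=lambda q:(lambda e:(e-q[2]))(tick(q[:2]))
for off in(0,5):
  g=lambda q: np.clip((tick(q[:2])-q[2]+5)%10-5,-4,4)
  s=least_squares(g,[.5855,-.0636,off],diff_step=1e-3,loss='soft_l1',x_scale=[.001,.001,.1]);print(s.x,s.cost,g(s.x).round(1))
E
```

```text
(0.5855, -0.0636)
index in 85.83
index out 86.09
red in 49.79
red out 49.87
(0.583, -0.0636)
index in 84.24
index out 84.75
red in 48.96
red out 49.09
(0.588, -0.0636)
index in 87.43
index out 87.43
red in 50.66
red out 50.64
(0.5855, -0.061)
index in 85.78
index out 86.0
red in 49.04
red out 49.18Traceback (most recent call last):
  File "<stdin>", line 17, in <module>
    return func(*args, **kwargs)
    result = trf(vector_fun.fun, vector_fun.jac, x0, f0, J0, lb, ub, ftol, xtol,
                 gtol, max_nfev, x_scale, loss_function, tr_solver,
                 tr_options.copy(), verbose, callback=callback_wrapped)
    return trf_no_bounds(
        fun, jac, x0, f0, J0, ftol, xtol, gtol, max_nfev, x_scale,
        loss_function, tr_solver, tr_options, verbose, callback=callback)
    J = jac(x)
    self._update_jac()
    ~~~~~~~~~~~~~~~~^^
    self.J = self.jac_wrapped(xp_copy(self.x), f0=self.f)
             ~~~~~~~~~~~~~~~~^^^^^^^^^^^^^^^^^^^^^^^^^^^^
    J, dct = approx_derivative(
             ~~~~~~~~~~~~~~~~~^
        self.fun,
        ^^^^^^^^^
    ...<2 lines>...
        *
[... 532 characters left out ...]
~~~~~~~~^^^^^^^^^^^^^^^^^^^^^^^^^^^^^^
    return np.atleast_1d(self.fun(x))
                         ~~~~~~~~^^^
    return self.f(x, *self.args, **self.kwargs)
           ~~~~~~^^^^^^^^^^^^^^^^^^^^^^^^^^^^^^
  File "<stdin>", line 16, in <lambda>
  File "<stdin>", line 11, in tick
  File "h.py", line 28, in peak
    c=ring(im,H,r,z,th); v=(c[:,2]-c[:,:2].mean(1)) if red else -c.mean(1)
  File "h.py", line 23, in ring
    p=proj('top',P).astype(np.float32)
      ~~~~^^^^^^^^^
  File "h.py", line 14, in proj
    K,D,r,t=cam(n)
            ~~~^^^
  File "h.py", line 5, in cam
    c=eyes.camera_info(n);f=192/np.tan(np.radians(c['fovy']/2))
ValueError: time passes only in moves, steps and waits
```

```bash
python3 -m inch '[0,0.3,0.7,0,0,0.3,0.7,0,-1,0,0,0,-1.2,0,0,0,-1.2,0,0,0]'
python3 -m inch '[-0.35,0,0,0,0,0,0,0,0,0,0,0,0,0,0,0,0,0,0,0]'
```

```text
clock: 4.37
tcp_pos: [0.6743, -0.0492, 0.066]
orientation: [-0.0, 0.73, 0.683, -0.0]
wrist_force: [0.7, 0.4, -0.2]
finger_gap: 0.0001
grip_force: 0.0
clock: 4.78
tcp_pos: [0.6743, -0.0513, 0.0665]
orientation: [0.0, 0.73, 0.683, 0.0]
wrist_force: [-0.1, 0.3, -0.9]
finger_gap: 0.0001
grip_force: 0.0
```

```bash
python3 -m inch '[-0.15,0,0,0,-0.53,0.086,0,0.06,-0.53,0.086,0,0.06,-0.53,0.086,0,0.06,-0.53,0.086,0,0.06]'
python3 -m inch '[-0.53,0.086,0,0.06,-0.53,0.086,0,0.06,-0.53,0.086,0,0.06,-0.53,0.086,0,0.06,0,0,0,0]'
python3 - <<'E'
from h import *
im=eyes.read_camera('top')[:,:,::-1].copy();s=eyes.read_camera('side')[:,:,::-1].copy()
cv2.imwrite('pics/top2.png',im);cv2.imwrite('pics/side2.png',s)
a=cv2.resize(s[110:250,230:380],None,fx=2.6,fy=2.6,interpolation=cv2.INTER_CUBIC)
b=cv2.resize(im[105:245,205:355],None,fx=2.6,fy=2.6,interpolation=cv2.INTER_CUBIC)
cv2.imwrite('pics/p2.png',np.hstack([a,b]))
print(get_state()['tcp_pos'],get_state()['joint_pos'])
E
```

```text
clock: 5.2
tcp_pos: [0.6741, -0.0738, 0.0663]
orientation: [-0.0, 0.807, 0.59, 0.0]
wrist_force: [-0.9, 1.7, 0.6]
finger_gap: -0.0004
grip_force: 0.6
clock: 5.62
tcp_pos: [0.669, -0.0958, 0.0663]
orientation: [0.0, 0.872, 0.489, -0.0]
wrist_force: [1.0, -0.6, -0.1]
finger_gap: -0.0002
grip_force: 0.0
[ 0.6692915  -0.09521348  0.06635259] [-2.59886824e-01  5.99255027e-01  5.27907220e-02  1.02415063e+00
 -9.50799034e-05  1.85612946e+00]
```

View pics/p2.png

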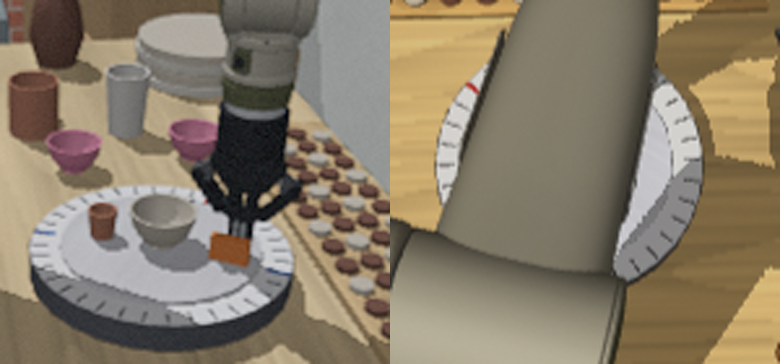

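The side crop shows the fingertips against the paddle, with bowl and cup standing. The top view is blocked by the arm. I'll push a bit more, then withdraw to look.

```bash
python3 -m inch '[-0.53,0.086,0,0.06,-0.53,0.086,0,0.06,0,0,0,0,0,0,0,0,0,0,0,0]'
python3 -c "
from workcell import *
print(get_state()['tcp_pos'],get_state()['orientation'])"
python3 -m inch '[1.5,0,0,0,1.5,0,0,0,0,0,-4,0,0,0,-4,0,0,0,-4,0]'
```

```text
clock: 6.13
tcp_pos: [0.665, -0.1048, 0.0663]
orientation: [0.0, 0.899, 0.438, 0.0]
wrist_force: [0.3, -0.4, -0.7]
finger_gap: 0.0
grip_force: 0.0
[ 0.66502127 -0.10483888  0.06631882] [8.69350911e-05 8.99106690e-01 4.37729542e-01 1.63697108e-05]
clock: 6.55
tcp_pos: [0.6834, -0.0799, 0.1866]
orientation: [-0.001, 0.899, 0.438, -0.001]
wrist_force: [1.4, -0.2, 0.1]
finger_gap: -0.0002
grip_force: 0.0
```

```bash
python3 -m inch '[-3.8,0.2,0,0,-3.8,0.2,0,0,-3.8,0.2,0,0,-3.8,0.2,0,0,-3.8,0.2,0,0]'
python3 -m inch '[-3.8,0.2,0,0,-3.8,0.2,0,0,0,0,0,0,0,0,0,0,0,0,0,0]'
python3 - <<'E'
from h import *
im=eyes.read_camera('top')[:,:,::-1].copy()
cv2.imwrite('pics/top3.png',im)
cv2.imwrite('pics/p3.png',cv2.resize(im[105:235,205:345],None,fx=4.2,fy=4.2,interpolation=cv2.INTER_CUBIC))
report(im,(.5855,-.0636),(38,62),(44,56))
E
```

```text
clock: 6.97
tcp_pos: [0.5736, -0.2373, 0.1867]
orientation: [0.0, 0.899, 0.438, 0.0]
wrist_force: [-0.4, 0.0, -0.1]
finger_gap: 0.0
grip_force: 0.0
clock: 7.38
tcp_pos: [0.5305, -0.2988, 0.1864]
orientation: [0.0, 0.9, 0.437, 0.0]
wrist_force: [-0.7, -0.7, 0.8]
finger_gap: -0.0001
grip_force: 0.0
index in 49.55
index out 49.62
red in 49.8
red out 49.87
```

View pics/p3.png

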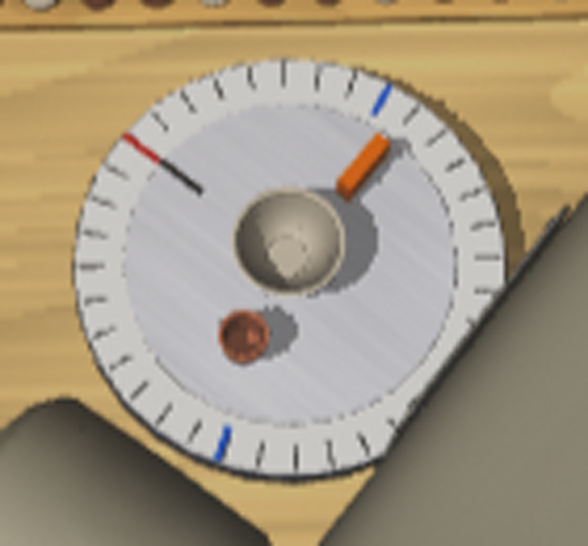

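The crop shows the black mark (crop 160–200, 160–190) running straight on from the red line (125–158, 135–160), with an error of about 0.25°. The bowl and cup are standing, and the hand is clear.

```bash
python3 -c "
from workcell import env
print(env.hand_in())"
```

```text
the job is handed in; nothing more can be done
None
```

The wheel is turned so the index mark lines up with the red line to about 0.25°; in the last picture the bowl and cup were still standing and the hand was clear, and the job is handed in.

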